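# Tip the milling balls into the tub

## Task

The small square glass jar holds four steel milling balls. Pick the jar up, pour all the balls into the white tub by tipping it over the tub, then stand the empty jar upright on the worktop again, clear of the tub. Leave the tub standing where it is.

Things in the scene. Friction and masses are not known exactly. Their poses are not given: they have to be found in the camera images.
- jar: small square glass jar, open on top, the one with steel balls in it: 50 mm by 50 mm outside, 66 mm high, inside 44 mm square, walls and floor 3 mm, flat upright sides that can be gripped across any two opposite faces. About 90 g empty, 190 g with the balls; bottom-heavy, so in a slack grip it swings instead of tipping with the hand. Origin: centre of the underside; z up along its axis, x and y square to its sides
- tub: thin white plastic tub, open on top, 141 mm across the rim (inside 125 mm at the rim, 100 mm at the floor), 92 mm high, floor 2 mm thick, about 150 g, loose on the worktop. Origin: centre of the underside, z up
- ball1_center (a point): centre of one of four steel balls, 18 mm in diameter, 24 g, loose in the jar, free to roll. The point is the ball's centre; axes mean nothing
- ball2_center (a point): centre of another such steel ball
- ball3_center (a point): centre of another such steel ball
- ball4_center (a point): centre of another such steel ball
Mind the look-alikes: they are no part of the job. Leave any green or turquoise look-alike of the jar alone.

How it is judged:
By the outcome, as a careful person would: the job done as asked, in the order asked, and still so for the second after the job is handed in, with the robot touching nothing.
It also fails if it takes over 58 s, if anything falls off the work surface, if the arm or the gripper's body presses on something with over 40 N, if the wrist force passes 120 N, or if a joint passes its speed limit or range.

## Robot

A 6-joint arm with a two-finger parallel gripper is mounted at the origin on a cart in front of the work surface, level with it; the furniture and walls round the work are solid. World frame = base frame: x ahead of the robot, y to its left, z up, the work surface at z = 0. Lengths are in m, angles in degrees, forces in N, time in s.
With the tool pointing down it reaches from about 0.25 to 0.725 m from the base axis. Payload 9.7 kg.
Tool frame: the origin (TCP) lies at the very end of the fingers, on their centre line; the grasp point (between the pads) lies 19 mm behind it (bot.hold_point_z is the distance from the TCP to the grasp point, in m); z points along the fingers, y is the line along which they close (so a half turn about z gives the same grasp; the last joint's range is limited). The gripper opens to 85 mm and grips with 20 to 120 N. Pads are 22 mm wide; open, the fingers measure 114 mm over their backs; the gripper's body (76 mm by 85 mm) begins 54 mm behind the grasp point. The pads swing forward as they close: fully open they stand 13 mm farther back than shut.
Start: joints at [72.766, 4.979, 10.078, 95.1, 0, 90], TCP at [0.163, 0.525, 0.202] pointing down, gripper open.
Joint ranges: [-179.16, 179.16], [-48.56, 103.87], [-65.8, 70.77], [-126.05, 130.52], [-82.76, 87.17], [-180, 180]. Speed limits (degrees/s): [127.2, 127.2, 147.25, 180, 180, 180].

## Interface

Orientations are given as [roll, pitch, yaw] about the fixed x, y, z axes, in that order (R = Rz(yaw) Ry(pitch) Rx(roll)).
In Python, from workcell import bot gives the robot as it stands.
- The arm moves only by the tool play_rows, never from a script. Its argument "targets" is a list of rows, each an object with "grip": the closure in counts, from 0 (fully open) to 255 (shut); "linear": the shift along the world's x, y, z in cm, a list of three; "delta_rot": the turn, a rotation vector about the world's x, y, z in rad, a list of three. A call has 1 to 10 rows; each row is the pose to reach, as a shift and turn from the pose commanded when the call began; what a row does not reach only later rows make up. A row lasts 1/10 s, in which the tool goes at most 50 mm and 8.59 degrees, less where a joint would pass 70% of its speed; a pose out of reach is approached as far as the arm can. A call with a gripper value outside its range is refused whole. The fingers move at their own pace and stop on an object; "force" is the grip in N (left out, the last holds). Time passes only in rows, so rows that repeat a pose let the fingers close. It gives the time, the measured TCP pose, the force, the opening and the grip force at its end, in the units of the state.
- bot.get_obs(): the state, without advancing time (a new reading comes with each control period).
- bot.camera(name): name is "side" or "top" or "wrist"; returns a dict with "color" (400x640x3 uint8, red, green, blue), "range_z" (400x640 float32, m along the optical axis (not along the pixel's ray), 0 where there is no reading), "fov_y" (degrees; the focal length in pixels is half the picture's height over the tangent of half this angle, whatever the lens; pixels are square), "cx", "cy" (the principal point, pixels), "dist_coeffs" ([k1, k2, p1, p2, k3] as OpenCV has them; the pictures are not rectified), "world_to_cam" (4x4, takes a point from world to camera coordinates). Camera axes: x right, y up, looking along -z (the intrinsics and any distortion apply to the point x, -y, -z); pixel columns grow to the right and rows downward; lengths in m; the calibration is good to about 2 mm. A picture is of the moment at which its call begins.
- bot.job_done(): hands the job in; it is judged then, once.
Trained networks look in a picture, given as the dict that the camera call returned (one of the last four; its "shot" number tells which), for a name from the list of things; names that differ only in an ending like _2 or _b are one class to them, and where a whole thing is asked for, a point or a joint stands for the part that bears it (a point fixed in the world has none). Each returns a list of dicts, best first, with "conf" (0 to 1); they miss things now and then, are a little off and sometimes report something else, mostly with a low value. They report only what shows in the picture. A call takes as long as a camera call. They do not tell look-alikes from the thing itself.
- bot.search_frame(picture, target): "box" ([left, top, right, bottom] in pixels, round what is visible of it).
- bot.trace(picture, target): "pixels" (400x640 bool, what is visible of it) and "box" ([left, top, right, bottom] in pixels, round what is visible of it).
- bot.pinpoint(picture, target): "pixel" ([column, row] in pixels: a listed point, or the origin of a listed thing).
The state is a dict: "time": time; "q": joint angles; "qd": joint speeds; "joint_efforts": joint torques, N m; "ee_pos": TCP position; "tcp_rot": TCP orientation; "wrist_force": force on the tool from outside, world axes, zero at the start; "torque": the same for the moment, N m; "opening": finger opening in m; "grasp_force": force on a finger pad.
Only numpy, scipy, OpenCV 4.12 (cv2) and the standard library are available. Lean on these libraries where they do the work, as an engineer would, in place of code of your own. Each camera call takes 0.05 s, during which the arm holds its last target. There are 200 camera calls.

## Working session

There is one attempt and no reset: what is moved stays moved. The work goes in short steps, Python scripts to look and compute and a tool call to move; the robot and the scene stay as the last step left them, time stands still between calls to the robot, and variables do not carry over. Pictures are saved under pics/ and viewed, at most 11 in all, crops included, and the job is handed in when it is done.

Besides the shell and the picture viewer there is one more tool, called after "Call:" by a JSON object that holds its "fn" and its "kwargs", one argument or row to a line. play_rows: Moves the arm, as the interface text tells. Its arguments: {"type":"object","properties":{"targets":{"type":"array","items":{"type":"object","properties":{"grip":{"type":"number"},"linear":{"type":"array","items":{"type":"number"}},"delta_rot":{"type":"array","items":{"type":"number"}}}}},"force":{"type":"number"}},"required":["targets"]}

```bash
mkdir -p pics; cat > h.py <<'E'
import numpy as np, cv2
from workcell import bot
def K(p):
    f=200/np.tan(np.radians(p["fov_y"])/2); return np.array([[f,0,p["cx"]],[0,f,p["cy"]],[0,0,1.]])
def world(p,uv,z):
    uv=np.array(uv,float).reshape(-1,1,2); n=cv2.undistortPoints(uv,K(p),np.array(p["dist_coeffs"],float))[:,0]
    z=np.array(z).reshape(-1); X=np.c_[n[:,0]*z,-n[:,1]*z,-z,np.ones(len(n))]
    return (X@np.linalg.inv(np.array(p["world_to_cam"])).T)[:,:3]
def cloud(p,mask):
    r,c=np.nonzero(mask&(p["range_z"]>0)); return world(p,np.c_[c,r],p["range_z"][r,c])
def onplane(p,uv,h):
    a=world(p,uv,[.1])[0]; b=world(p,uv,[1.])[0]; return a+(b-a)*(h-a[2])/(b[2]-a[2])
def save(p,n): cv2.imwrite(f"pics/{n}.png",p["color"][:,:,::-1])
E
python3 - <<'E'
from h import *
for n in ("top","side"):
    p=bot.camera(n); save(p,n)
    for t in ("jar","tub"):
        for d in bot.trace(p,t):
            c=cloud(p,d["pixels"]); 
            if len(c): print(n,t,round(d["conf"],2),np.round(d["box"]),np.round(np.percentile(c,[2,50,98],axis=0),3).tolist())
    for t in ("jar","tub","ball1_center"):
        for d in bot.pinpoint(p,t): print(n,t,round(d["conf"],2),np.round(d["pixel"]),np.round(onplane(p,d["pixel"],0.012 if 'ball' in t else 0),3))
o=bot.get_obs(); print(o)
E
python3 -c "
import cv2,numpy as np
a=cv2.imread('pics/top.png');b=cv2.imread('pics/side.png')"
```

```text
top jar 0.93 [374. 142. 408. 177.] [[0.675, -0.153, -0.002], [0.711, -0.127, 0.025], [0.733, -0.094, 0.068]]
top jar 0.82 [357. 196. 387. 226.] [[0.551, -0.095, 0.0], [0.581, -0.071, 0.04], [0.609, -0.036, 0.07]]
top jar 0.7 [308. 208. 340. 238.] [[0.522, 0.015, -0.002], [0.554, 0.044, 0.005], [0.58, 0.074, 0.069]]
top jar 0.69 [362. 239. 391. 266.] [[0.454, -0.112, -0.002], [0.481, -0.088, 0.011], [0.507, -0.056, 0.069]]
top jar 0.97 [323. 221.] [0.554 0.041 0.   ]
top jar 0.77 [374. 248.] [ 0.49  -0.085  0.   ]
top jar 0.66 [389. 163.] [ 0.704 -0.121  0.   ]
top jar 0.61 [317. 178.] [0.66  0.059 0.   ]
top jar 0.57 [368. 212.] [ 0.579 -0.069  0.   ]
top tub 0.8 [246. 216.] [0.559 0.231 0.   ]
top ball1_center 0.6 [365. 207.] [ 0.591 -0.061  0.012]
side jar 0.95 [286. 192. 314. 230.] [[0.523, 0.007, 0.002], [0.554, 0.028, 0.042], [0.588, 0.072, 0.067]]
side jar 0.88 [372. 233. 400. 276.] [[0.677, -0.161, 0.001], [0.707, -0.142, 0.042], [0.739, -0.099, 0.067]]
side jar 0.83 [328. 181. 360. 221.] [[0.633, 0.029, 0.002], [0.66, 0.041, 0.042], [0.69, 0.087, 0.067]]
side jar 0.82 [260. 2
[... 501 characters left out ...]
.65 [292. 175.] [0.564 0.226 0.   ]
{'time': 0.6, 'q': array([ 7.27648869e+01,  4.97826686e+00,  1.00784135e+01,  9.50972674e+01,
       -6.18523965e-04,  8.99996830e+01]), 'qd': array([-0.03508088, -0.07244923, -0.00563242,  0.09681667,  0.03906066,
       -0.07834977]), 'joint_efforts': array([ 1.31411543e-03, -5.19816470e+01,  4.64698720e+01,  8.73132922e-04,
        1.96152782e-04,  1.11275972e-05]), 'ee_pos': array([0.16296915, 0.52531689, 0.20159201]), 'tcp_rot': array([1.79997121e+02, 6.18539897e-04, 1.62765204e+02]), 'wrist_force': array([ 0.24076973,  0.10311785, -0.63886241]), 'torque': array([0.03960887, 0.01102485, 0.00646621]), 'grasp_force': 0.0, 'opening': 0.08555619496388168}
```

View pics/top.png

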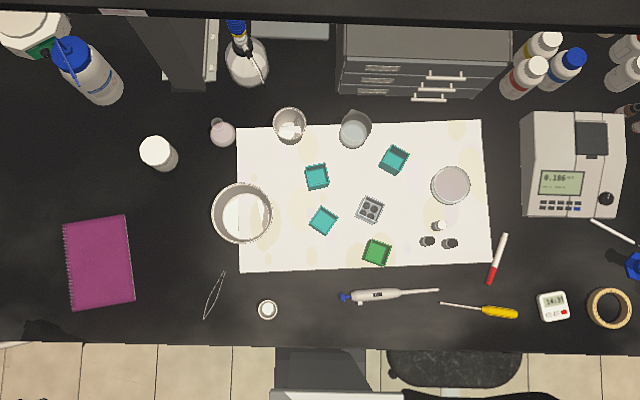

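View pics/side.png

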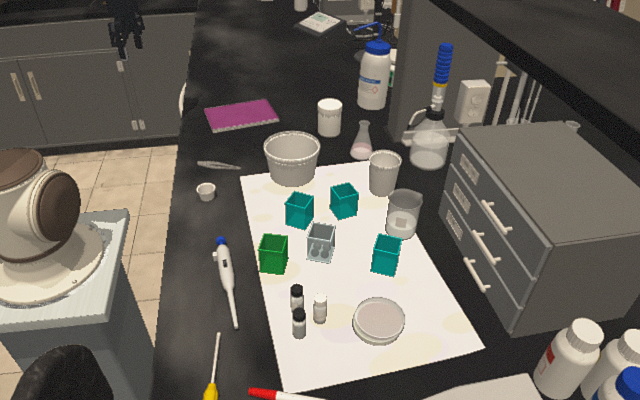

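The top view shows the clear jar with balls at px (370,210), about (0.58, -0.07). The tub is at px (243,213), about (0.564, 0.228), and there are four coloured look-alikes around the jar. The side view agrees. I'll go above the jar.

Call:
{"fn": "play_rows", "kwargs": {
  "targets": [
    {"grip":0,"linear":[3,-4.2,1],"delta_rot":[0,0,-0.12]},
    {"grip":0,"linear":[6,-8.4,2],"delta_rot":[0,0,-0.24]},
    {"grip":0,"linear":[9,-12.6,3],"delta_rot":[0,0,-0.36]},
    {"grip":0,"linear":[12,-16.8,4],"delta_rot":[0,0,-0.48]},
    {"grip":0,"linear":[15,-21,5],"delta_rot":[0,0,-0.6]},
    {"grip":0,"linear":[18,-25.2,5],"delta_rot":[0,0,-0.72]},
    {"grip":0,"linear":[21,-29.4,5],"delta_rot":[0,0,-0.84]},
    {"grip":0,"linear":[24,-33.6,5],"delta_rot":[0,0,-0.96]},
    {"grip":0,"linear":[27,-37.8,5],"delta_rot":[0,0,-1.08]},
    {"grip":0,"linear":[28,-40,5],"delta_rot":[0,0,-1.2]}
  ]
}}

```text
time: 1.6
ee_pos: [0.4441, 0.1232, 0.2516]
tcp_rot: [180.0, -0.0, 93.7]
wrist_force: [0.6, 0.1, 0.2]
opening: 0.0855
grasp_force: 0.0
```

Call:
{"fn": "play_rows", "kwargs": {
  "targets": [
    {"grip":0,"linear":[3,-4,0],"delta_rot":[0,0,-0.1]},
    {"grip":0,"linear":[6,-8,0],"delta_rot":[0,0,-0.2]},
    {"grip":0,"linear":[9,-12,0],"delta_rot":[0,0,-0.2]},
    {"grip":0,"linear":[12,-16,0],"delta_rot":[0,0,-0.2]},
    {"grip":0,"linear":[14,-19.6,0],"delta_rot":[0,0,-0.2]},
    {"grip":0,"linear":[14,-19.6,0],"delta_rot":[0,0,-0.2]},
    {"grip":0,"linear":[14,-19.6,0],"delta_rot":[0,0,-0.2]}
  ]
}}

```text
time: 2.3
ee_pos: [0.5831, -0.0714, 0.2509]
tcp_rot: [-179.9, -0.0, 82.4]
wrist_force: [0.3, 0.1, 0.1]
opening: 0.0853
grasp_force: 0.0
```

```bash
python3 - <<'E'
from h import *
p=bot.camera("wrist"); save(p,"w1"); o=bot.get_obs(); print(o["time"],o["ee_pos"],o["tcp_rot"],o["q"])
for d in bot.trace(p,"jar"):
    c=cloud(p,d["pixels"]); t=c[(c[:,2]>.06)&(c[:,2]<.075)]
    if len(t)>20: print(round(d["conf"],2),np.round(d["box"]),len(t),cv2.minAreaRect((t[:,:2]*1000).astype(np.float32)),np.percentile(t[:,2],[5,95]))
E
```

```text
2.35 [ 0.58277343 -0.07057501  0.25145775] [-1.79970390e+02 -1.17903770e-02  8.25252849e+01] [-6.91148341e+00  1.18428675e+01  2.33991802e+01  1.01585805e+02
  1.20808718e-02  9.05632255e+01]
0.97 [339.  12. 401.  80.] 661 ((659.3377685546875, 60.40167236328125), (51.56906509399414, 52.00697326660156), 13.540140151977539) [0.06139182 0.06669399]
0.79 [215. 167. 272. 219.] 483 ((480.7548828125, -86.78602600097656), (51.20356369018555, 51.496673583984375), 71.26627349853516) [0.06107749 0.06652583]
0.75 [292. 141. 345. 198.] 484 ((582.3719482421875, -69.54328918457031), (51.3432731628418, 51.0161018371582), 66.78408813476562) [0.06241063 0.0664861 ]
0.67 [382. 165. 448. 229.] 510 ((706.4969482421875, -126.39643859863281), (51.344970703125, 51.89680480957031), 62.33727264404297) [0.06073737 0.06641206]
0.66 [252.  48. 308. 106.] 522 ((553.148681640625, 41.907615661621094), (50.1212043762207, 50.3543701171875), 57.0548210144043) [0.06183342 0.06677147]
```

View pics/w1.png

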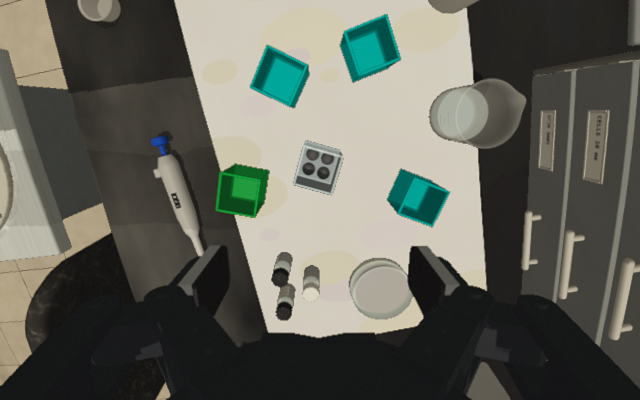

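The wrist view shows the clear jar with four balls at px (318,167): centre (0.582, -0.070), faces at 66.8°. The green jar is close by, but the fingers clear it. Plan: take the jar from above and move it to an open spot. Then regrip it from the side so it can be rolled to pour.

Call:
{"fn": "play_rows", "kwargs": {
  "targets": [
    {"grip":0,"linear":[0,0.1,-3],"delta_rot":[0,0,-0.14]},
    {"grip":0,"linear":[0,0.1,-7],"delta_rot":[0,0,-0.274]},
    {"grip":0,"linear":[0,0.1,-11],"delta_rot":[0,0,-0.274]},
    {"grip":0,"linear":[0,0.1,-15],"delta_rot":[0,0,-0.274]},
    {"grip":0,"linear":[0,0.1,-18],"delta_rot":[0,0,-0.274]},
    {"grip":0,"linear":[0,0.1,-20],"delta_rot":[0,0,-0.274]},
    {"grip":0,"linear":[0,0.1,-21.5],"delta_rot":[0,0,-0.274]},
    {"grip":0,"linear":[0,0.1,-22.5],"delta_rot":[0,0,-0.274]},
    {"grip":0,"linear":[0,0.1,-23.2],"delta_rot":[0,0,-0.274]},
    {"grip":0,"linear":[0,0.1,-23.2],"delta_rot":[0,0,-0.274]}
  ]
}}

```text
time: 3.4
ee_pos: [0.5828, -0.0695, 0.0194]
tcp_rot: [-180.0, 0.0, 66.9]
wrist_force: [0.1, 0.9, -0.1]
opening: 0.0851
grasp_force: 0.0
```

Call:
{"fn": "play_rows", "kwargs": {
  "targets": [
    {"grip":255,"linear":[0,0,0]},
    {"grip":255,"linear":[0,0,0]},
    {"grip":255,"linear":[0,0,0]},
    {"grip":255,"linear":[0,0,0]},
    {"grip":255,"linear":[0,0,0]},
    {"grip":255,"linear":[0,0,0]},
    {"grip":255,"linear":[0,0,0]},
    {"grip":255,"linear":[0,0,0]},
    {"grip":255,"linear":[0,0,0]},
    {"grip":255,"linear":[0,0,0]}
  ],
  "force": 50
}}

```text
validation failed for argument at $.ta...
```

Call:
{"fn": "play_rows", "kwargs": {
  "targets": [
    {"grip":255,"linear":[0,0,0],"delta_rot":[0,0,0]},
    {"grip":255,"linear":[0,0,0],"delta_rot":[0,0,0]},
    {"grip":255,"linear":[0,0,0],"delta_rot":[0,0,0]},
    {"grip":255,"linear":[0,0,0],"delta_rot":[0,0,0]},
    {"grip":255,"linear":[0,0,0],"delta_rot":[0,0,0]},
    {"grip":255,"linear":[0,0,0],"delta_rot":[0,0,0]},
    {"grip":255,"linear":[0,0,0],"delta_rot":[0,0,0]},
    {"grip":255,"linear":[0,0,0],"delta_rot":[0,0,0]}
  ],
  "force": 50
}}

```text
time: 4.2
ee_pos: [0.5834, -0.0698, 0.0208]
tcp_rot: [179.9, -0.0, 66.8]
wrist_force: [-2.2, 0.9, 6.3]
opening: 0.0487
grasp_force: 52.1
```

Call:
{"fn": "play_rows", "kwargs": {
  "targets": [
    {"grip":255,"linear":[0,0,1],"delta_rot":[0,0,0]},
    {"grip":255,"linear":[0,0,3],"delta_rot":[0,0,0]},
    {"grip":255,"linear":[0,0,6],"delta_rot":[0,0,0]},
    {"grip":255,"linear":[0,0,9],"delta_rot":[0,0,0]},
    {"grip":255,"linear":[0,0,11],"delta_rot":[0,0,0]},
    {"grip":255,"linear":[0,0,12],"delta_rot":[0,0,0]},
    {"grip":255,"linear":[-1,1.3,12],"delta_rot":[0,0,0.1]},
    {"grip":255,"linear":[-3,3.9,12],"delta_rot":[0,0,0.2]},
    {"grip":255,"linear":[-5,6.5,12],"delta_rot":[0,0,0.3]},
    {"grip":255,"linear":[-7,9.1,12],"delta_rot":[0,0,0.4]}
  ]
}}

```text
time: 5.2
ee_pos: [0.5118, 0.022, 0.1389]
tcp_rot: [-179.9, 0.0, 90.0]
wrist_force: [-0.6, 0.5, -1.6]
opening: 0.0487
grasp_force: 52.3
```

Call:
{"fn": "play_rows", "kwargs": {
  "targets": [
    {"grip":255,"linear":[-2,2.6,0],"delta_rot":[0,0,0.1]},
    {"grip":255,"linear":[-4,5,0],"delta_rot":[0,0,0.198]},
    {"grip":255,"linear":[-5.3,6.9,-1],"delta_rot":[0,0,0.198]},
    {"grip":255,"linear":[-5.3,6.9,-4],"delta_rot":[0,0,0.198]},
    {"grip":255,"linear":[-5.3,6.9,-7],"delta_rot":[0,0,0.198]},
    {"grip":255,"linear":[-5.3,6.9,-9],"delta_rot":[0,0,0.198]},
    {"grip":255,"linear":[-5.3,6.9,-10],"delta_rot":[0,0,0.198]},
    {"grip":255,"linear":[-5.3,6.9,-11],"delta_rot":[0,0,0.198]},
    {"grip":255,"linear":[-5.3,6.9,-11.4],"delta_rot":[0,0,0.198]},
    {"grip":255,"linear":[-5.3,6.9,-11.4],"delta_rot":[0,0,0.198]}
  ]
}}

```text
time: 6.2
ee_pos: [0.46, 0.0903, 0.0257]
tcp_rot: [-180.0, 0.0, 101.1]
wrist_force: [0.4, -0.2, -1.7]
opening: 0.049
grasp_force: 52.3
```

```bash
python3 - <<'E'
from h import *
p=bot.camera("side"); 
cv2.imwrite("pics/s2.png",cv2.resize(p["color"][100:300,200:440,::-1],None,fx=3,fy=3)); print(bot.get_obs()["q"])
E
```

```text
[ 1.10994122e+01 -5.86354535e+00 -2.01223151e+01  7.57055537e+01
  8.80648254e-04  8.99929804e+01]
```

View pics/s2.png

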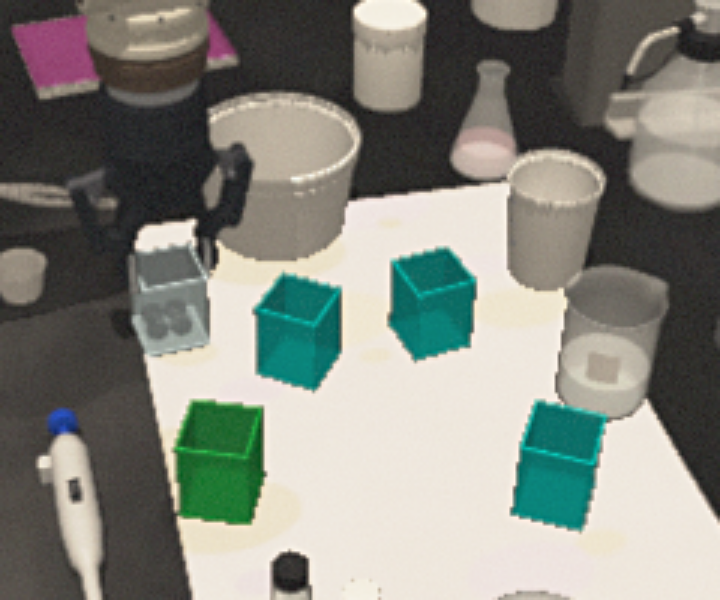

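The jar is held upright over the clear spot with the balls inside, a few mm up. I'll lower it, release, back off and turn to the side-grasp posture.

Call:
{"fn": "play_rows", "kwargs": {
  "targets": [
    {"grip":255,"linear":[0,0,-0.3],"delta_rot":[0,0,0]},
    {"grip":255,"linear":[0,0,-0.5],"delta_rot":[0,0,0]},
    {"grip":255,"linear":[0,0,-0.5],"delta_rot":[0,0,0]},
    {"grip":0,"linear":[0,0,-0.5],"delta_rot":[0,0,0]},
    {"grip":0,"linear":[0,0,-0.5],"delta_rot":[0,0,0]},
    {"grip":0,"linear":[0,0,-0.5],"delta_rot":[0,0,0]},
    {"grip":0,"linear":[0,0,-0.5],"delta_rot":[0,0,0]},
    {"grip":0,"linear":[0,0,-0.5],"delta_rot":[0,0,0]}
  ]
}}

```text
time: 7.05
ee_pos: [0.46, 0.0903, 0.0206]
tcp_rot: [180.0, -0.0, 101.1]
wrist_force: [1.1, -1.4, -0.7]
opening: 0.0853
grasp_force: 0.0
```

Call:
{"fn": "play_rows", "kwargs": {
  "targets": [
    {"grip":0,"linear":[0,0,2],"delta_rot":[0,0,0]},
    {"grip":0,"linear":[0,0,5],"delta_rot":[0,0,0]},
    {"grip":0,"linear":[0,0,9],"delta_rot":[0,0,0]},
    {"grip":0,"linear":[0,0,12],"delta_rot":[0,0,0]},
    {"grip":0,"linear":[0,0,16],"delta_rot":[0,0,-0.14]},
    {"grip":0,"linear":[0,0,18],"delta_rot":[0,0,-0.28]},
    {"grip":0,"linear":[0,0,18],"delta_rot":[0,0,-0.42]},
    {"grip":0,"linear":[0,0,18],"delta_rot":[0,0,-0.56]},
    {"grip":0,"linear":[0,0,18],"delta_rot":[0,0,-0.7]},
    {"grip":0,"linear":[0,0,18],"delta_rot":[0,0,-0.84]}
  ]
}}

```text
time: 8.05
ee_pos: [0.46, 0.0903, 0.2006]
tcp_rot: [180.0, -0.0, 52.7]
wrist_force: [-0.1, 1.3, -0.2]
opening: 0.0855
grasp_force: 0.0
```

Call:
{"fn": "play_rows", "kwargs": {
  "targets": [
    {"grip":0,"linear":[-1,0,0],"delta_rot":[0,0,-0.14]},
    {"grip":0,"linear":[-2,0,0],"delta_rot":[0,0,-0.28]},
    {"grip":0,"linear":[-3,0,0],"delta_rot":[0,0,-0.42]},
    {"grip":0,"linear":[-4,0,0],"delta_rot":[0,0,-0.56]},
    {"grip":0,"linear":[-5,-0.5,0],"delta_rot":[0,0,-0.7]},
    {"grip":0,"linear":[-6,-1,0],"delta_rot":[0,0,-0.731]},
    {"grip":0,"linear":[-7,-1.4,0],"delta_rot":[0,0,-0.731]},
    {"grip":0,"linear":[-7,-1.4,0],"delta_rot":[0,0,-0.731]}
  ]
}}

```text
time: 8.85
ee_pos: [0.3891, 0.0759, 0.201]
tcp_rot: [180.0, -0.0, 11.2]
wrist_force: [0.3, 1.1, 0.8]
opening: 0.0853
grasp_force: 0.0
```

Call:
{"fn": "play_rows", "kwargs": {
  "targets": [
    {"grip":0,"linear":[0,0,0],"delta_rot":[0.0269,-0.137,0]},
    {"grip":0,"linear":[0,0,0],"delta_rot":[0.0538,-0.274,0]},
    {"grip":0,"linear":[0,0,0],"delta_rot":[0.0807,-0.411,0]},
    {"grip":0,"linear":[0,0,0],"delta_rot":[0.1076,-0.548,0]},
    {"grip":0,"linear":[0,0,0],"delta_rot":[0.1345,-0.685,0]},
    {"grip":0,"linear":[0,0,0],"delta_rot":[0.1614,-0.822,0]},
    {"grip":0,"linear":[0,0,0],"delta_rot":[0.1883,-0.959,0]},
    {"grip":0,"linear":[0,0,0],"delta_rot":[0.2016,-1.027,0]},
    {"grip":0,"linear":[0,0,0],"delta_rot":[0.2016,-1.027,0]}
  ]
}}

```text
time: 9.75
ee_pos: [0.557, 0.109, 0.2266]
tcp_rot: [179.9, -52.9, 11.3]
wrist_force: [0.6, 0.4, -0.3]
opening: 0.0852
grasp_force: 0.0
```

```bash
python3 - <<'E'
from h import *
o=bot.get_obs(); print(o["time"],o["ee_pos"],o["tcp_rot"],o["q"])
for n in ("top","wrist"):
  p=bot.camera(n); save(p,"p3"+n)
  for d in bot.trace(p,"jar"):
    c=cloud(p,d["pixels"]); t=c[(c[:,2]>.06)&(c[:,2]<.075)]
    if len(t)>20: print(n,round(d["conf"],2),np.round(d["box"]),len(t),cv2.minAreaRect((t[:,:2]*1000).astype(np.float32)))
E
```

```text
9.75 [0.55700333 0.10895614 0.22656286] [179.89457054 -52.92511605  11.2564647 ] [ 1.10232192e+01 -4.85007796e+01 -4.53109814e+01  4.02646517e+01
  8.06652010e-02  1.79859386e+02]
top 0.85 [376. 142. 408. 178.] 125 ((705.85986328125, -124.13446807861328), (50.71840286254883, 52.548484802246094), 62.72433853149414)
top 0.73 [304. 165. 330. 190.] 120 ((658.6031494140625, 62.09325408935547), (51.184818267822266, 50.98735046386719), 13.475724220275879)
top 0.59 [309. 205. 337. 232.] 76 ((551.296630859375, 44.97868347167969), (49.349849700927734, 49.30946731567383), 57.26625442504883)
top 0.56 [359. 235. 390. 271.] 128 ((480.0213623046875, -84.37117004394531), (50.951873779296875, 50.72770690917969), 71.92000579833984)
wrist 0.96 [475. 197. 545. 275.] 537 ((705.9398803710938, -126.21582794189453), (51.73060607910156, 51.57855987548828), 61.12159729003906)
wrist 0.76 [347. 287. 415. 348.] 538 ((552.5012817382812, 42.36159133911133), (51.32378005981445, 51.20753479003906), 57.32683181762695)
wrist 0.75 [469. 393. 522. 400.] 102 ((509.1414489746094, -75.85877990722656), (6.6372175216674805, 17.04521369934082), 8.220292091369629)
wrist 0.56 [347. 211. 398. 278.] 537 ((659.2745971679688, 59.928401947021484), (51.61538314819336, 51.010498046875), 13.505855560302734)
wrist 0.55 [128. 212. 271. 346.] 1320 ((571.7979125976562, 227.78469848632812), (134.77964782714844, 108.48762512207031), 81.07659912109375)
```

View pics/p3wrist.png

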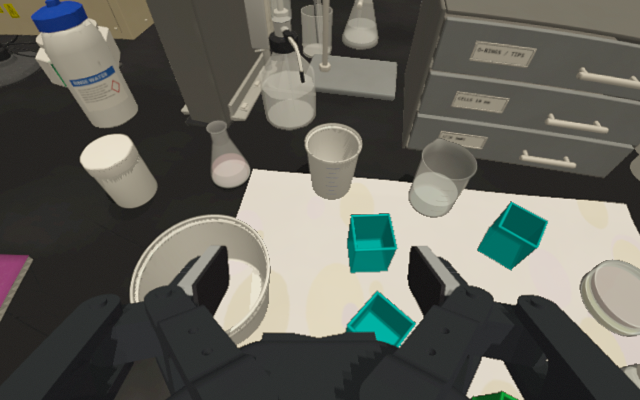

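The wrist view shows the tub at px (200,275), but the arm can't fold back this far: joint 2 is at its limit. I'll fit the planar kinematics to find a feasible side-grasp pitch.

```bash
cat > k.py <<'E'
import numpy as np
from scipy.optimize import least_squares
D=np.array([[4.978,10.078,95.097,.55002,.2016],[11.843,23.399,101.586,.58703,.25146],[-5.8635,-20.122,75.7055,.46878,.0257],[-48.5,-45.311,40.265,.56756,.22656]])
def fk(p,q2,q3,q4):
    H,a1,al,a2,be,L=p; r=np.radians; f=q2-q3
    ph=r(f+q4)
    return np.array([a1*np.sin(r(q2)+al)+a2*np.cos(r(f)+be)+L*np.cos(ph), H+a1*np.cos(r(q2)+al)-a2*np.sin(r(f)+be)-L*np.sin(ph)])
fit=least_squares(lambda p:np.concatenate([fk(p,*d[:3])-d[3:] for d in D]),[.3,.36,.0,.4,0.,.25])
P=fit.x
def ik(r,z,ph):
    best=None
    for s in ((0,0),(-40,-40),(30,-10),(-30,-60)):
        g=least_squares(lambda q:fk(P,q[0],q[1],ph-q[0]+q[1])-[r,z],s,bounds=([-48.3,-65.5],[103,70.5]))
        if best is None or g.cost<best.cost: best=g
    e=fk(P,best.x[0],best.x[1],ph-best.x[0]+best.x[1])-[r,z]
    return np.round([*best.x,ph-best.x[0]+best.x[1]],1),np.round(e*1000,1)
E
python3 - <<'E'
from k import *
print(P.round(4),np.sqrt(2*fit.cost))
for z,r0 in((.029,.469),(.03,.54),(.06,.44),(.145,.607),(.2,.607)):
  for ph in (0,15,30,40,45,50,55,60): print(z,r0,ph,*ik(r0+.019*np.cos(np.radians(ph)),z,ph))
E
python3 - <<'E'
import sys; sys.path.insert(0,'.')
from h import *
for n in ("top","side"):
  p=bot.camera(n)
  if n=="side": cv2.imwrite("pics/s4.png",cv2.resize(p["color"][80:300,180:460,::-1],None,fx=2.8,fy=2.7))
E
```

```text
[ 0.1578  0.4247 -0.0012  0.5204 -0.074   0.4637] 0.0003035701045517474
0.029 0.469 0 [  72.1  -65.5 -137.6] [  22.3 -118.6]
0.029 0.469 15 [  5.3 -65.5 -55.8] [206.3 -45.7]
0.029 0.469 30 [-48.3 -65.5  12.8] [105.9  62.3]
0.029 0.469 40 [-48.3 -65.5  22.8] [61.4 -3.9]
0.029 0.469 45 [-48.3 -62.5  30.8] [40.6 -7.1]
0.029 0.469 50 [-48.3 -58.9  39.4] [16.7 -1.9]
0.029 0.469 55 [-45.7 -54.9  45.8] [ 0. -0.]
0.029 0.469 60 [-39.6 -49.8  49.8] [0. 0.]
0.03 0.54 0 [  46.1  -65.5 -111.6] [ 55.2 -74. ]
0.03 0.54 15 [ -3.2 -65.5 -47.3] [140.7  -9.8]
0.03 0.54 30 [-41.1 -65.5   5.6] [54.  36.3]
0.03 0.54 40 [-46.  -64.1  22. ] [ 0. -0.]
0.03 0.54 45 [-41.4 -58.8  27.7] [ 0. -0.]
0.03 0.54 50 [-36.6 -53.4  33.2] [ 0. -0.]
0.03 0.54 55 [-31.8 -48.1  38.7] [-0. -0.]
0.03 0.54 60 [-26.8 -42.7  44.1] [-0. -0.]
0.06 0.44 0 [  85.6  -65.5 -151.1] [  -7.4 -153.6]
0.06 0.44 15 [-48.3 -65.5  -2.2] [179.3 143.1]
0.06 0.44 30 [-48.3 -65.5  12.8] [134.9  31.3]
0.06 0.44 40 [-48.3 -63.6  24.7] [ 93.9 -18.4]
0.06 0.44 45 [-48.3 -59.2  34.1] [73.9 -8.7]
0.06 0.44 50 [-48.3 -55.5  42.8] [48.1 -2.5]
0.06 0.44 55 [-48.3 -52.5  50.8] [18.1  0. ]
0.06 0.44 60 [-45.4 -49.   56.4] [ 0. -0.]
0.145 0.607 0 [ -2.7 -65.5 -62.8] [88.7 -7. ]
0.145 0.607 15 [-38.4 -65.5 -12.1] [38. 23.]
0.145 0.607 30 [-43.1 -57.4  15.7] [0. 0.]
0.145 0.607 40 [-36.1 -46.7  29.4] [ 0. -0.]
0.145 0.607 45 [-32.1 -41.2  35.9] [-0. -0.]
0.145 0.607 50 [-27.8 -35.6  42.1] [-0. -0.]
0.145 0.607 55 [-23.2 -30.   48.2] [-0. -0.]
0.145 0.607 60 [-18.5 -24.3  54.3] [ 0. -0.]
0.2 0.607 0 [-21.8 -65.5 -43.7] [81.3 21.2]
0.2 0.607 15 [-48.3 -65.5  -2.2] [12.3  3.1]
0.2 0.607 30 [-44.4 -51.8  22.6] [0. 0.]
0.2 0.607 40 [-36.7 -40.9  35.8] [ 0. -0.]
0.2 0.607 45 [-32.4 -35.3  42.1] [ 0. -0.]
0.2 0.607 50 [-27.8 -29.6  48.2] [-0.  0.]
0.2 0.607 55 [-23.2 -23.9  54.3] [-0. -0.]
0.2 0.607 60 [-18.3 -18.1  60.3] [-0. -0.]
```

View pics/s4.png

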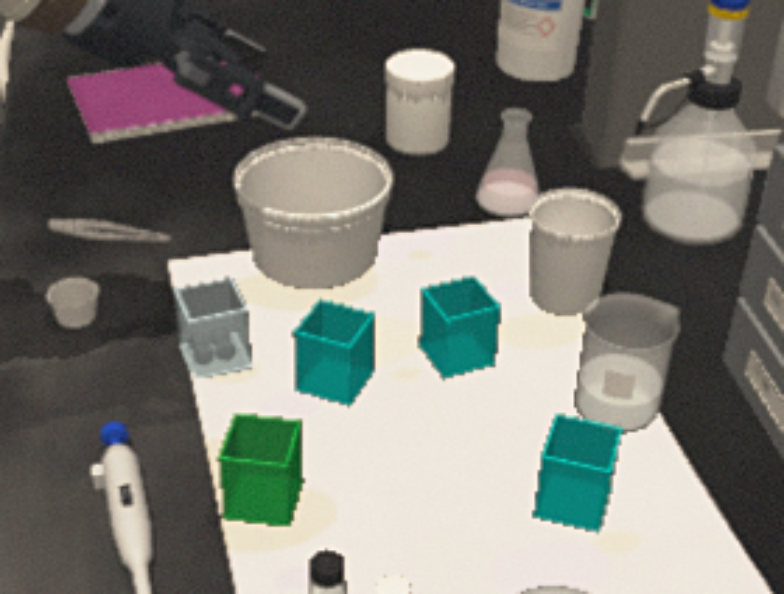

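The tool is about 0.46 m from wrist to tip, so radial side grasps need a steep pitch. A tangential approach, with the wrist swung to the right, looks feasible with no regrip. I'll check it with a full kinematic model.

```bash
cat > f.py <<'E'
from k import P
import numpy as np
from scipy.optimize import least_squares
from scipy.spatial.transform import Rotation as R
H,a1,al,a2,be,L=P
lo=np.array([-179,-48.3,-65.5,-125.5,-82,-179.5]);hi=np.array([179,103.5,70.5,130,82,179.5])
OFF=0.
def FK(q):
    r=np.radians; f=q[1]-q[2]; ph=f+q[3]
    w=np.array([a1*np.sin(r(q[1])+al)+a2*np.cos(r(f)+be),0,H+a1*np.cos(r(q[1])+al)-a2*np.sin(r(f)+be)])
    A=R.from_euler('y',ph,degrees=True); w=w+A.apply([OFF,0,0])
    B=A*R.from_euler('z',q[4],degrees=True)
    T=B*R.from_matrix(np.array([[0,0,1],[0,-1,0],[1,0,0]]))*R.from_euler('z',q[5]-180,degrees=True)
    Z=R.from_euler('z',q[0],degrees=True)
    return Z.apply(w+B.apply([L-OFF,0,0])),Z*T
def IK(p,Rt,seeds):
    best=None
    for s in seeds:
        def e(q):
            a,b=FK(q); return np.r_[(a-p)*5,(Rt*b.inv()).as_rotvec()]
        g=least_squares(e,np.clip(s,lo+1,hi-1),bounds=(lo,hi))
        if best is None or g.cost<best.cost-1e-9: best=g
    return best.x.round(1),round(float(np.sqrt(2*best.cost)),4)
def pose(az,pitch,roll=0):
    """tool: azimuth, pitch below horizontal, closing axis horizontal, rolled about d"""
    b=R.from_euler('z',az,degrees=True)*R.from_euler('y',pitch,degrees=True)*R.from_matrix(np.array([[0,0,1],[0,-1,0],[1,0,0]]))
    return b*R.from_euler('z',roll,degrees=True)
SEED=[[-28,24,-14,100,s*42,q6] for s in(1,-1) for q6 in(90,-90,0)]+[[-20,-20,-50,0,s*70,q6] for s in(1,-1) for q6 in(90,-90,0)]
E
python3 - <<'E'
from f import *
c,s=FK([11.023,-48.5,-45.311,40.265,.08,179.86]); print(c,s.as_euler('xyz',degrees=True))
J=np.array([.46,.09,.038]); T=np.array([.564,.228,.16])
for pitch in(20,30,40,50):
    r=pose(101.1,pitch); d=r.apply([0,0,1]); 
    for z in (0,.12): print('jar',pitch,z,*IK(J+[0,0,z]+.019*d,r,SEED))
for az in(45,60,75,90,101):
  for pitch in(0,15,25):
    for roll in (0,-145,145):
      r=pose(az,pitch,roll); d=r.apply([0,0,1]); q,e=IK(T+.019*d,r,SEED)
      if e<.003: print('tub',az,pitch,roll,q,e)
E
```

```text
[0.5570138  0.10916426 0.22645975] [179.89472549 -52.92396912  11.25522107]
jar 20 0 [-30.6  32.  -11.4 108.   44.5  21. ] 0.0
jar 20 0.12 [-30.6  23.   -8.5 119.8  44.5  21. ] 0.0
jar 30 0 [-28.3  23.9 -13.6 100.2  42.   31.3] 0.0
jar 30 0.12 [-28.3  16.5  -8.5 112.7  42.   31.3] 0.0
jar 40 0 [-24.9  16.3 -15.6  93.1  38.3  41.5] 0.0
jar 40 0.12 [-24.9  10.4  -8.5 106.1  38.3  41.5] 0.0
jar 50 0 [-20.3   9.3 -17.3  87.   33.3  51.5] 0.0
jar 50 0.12 [-20.3   4.8  -8.5 100.3  33.3  51.5] 0.0
tub 45 0 -145 [-19.1  -5.7 -63.8 -58.1  64.1  35. ] 0.0
tub 45 0 145 [-19.1  -5.7 -63.8 -58.1  64.1 -35. ] 0.0
tub 45 15 0 [-16.2 -24.1 -59.6  -6.4  57.9 154.8] 0.0
tub 45 15 -145 [-16.2 -24.1 -59.6  -6.4  57.9   9.8] 0.0
tub 45 15 145 [-16.2 -24.1 -59.6  -6.4  57.9 -60.2] 0.0
tub 45 25 0 [-11.6 -28.4 -53.2  15.4  49.1 147.4] 0.0
tub 45 25 -145 [-11.6 -28.4 -53.2  15.4  49.1   2.4] 0.0
tub 45 25 145 [-11.6 -28.4 -53.2  15.4  49.1 -67.6] 0.0
tub 60 15 0 [-22.4  -5.9 -46.   23.6  73.2 117.2] 0.0
tub 60 15 -145 [-22.4  -5.9 -46.   23.6  73.2 -27.8] 0.0
tub 60 15 145 [-22.4  -5.9 -46.   23.6  73.2 -97
[... 700 characters left out ...]
 0 [-19.7  21.9 -14.4 105.1  65.4  35.9] 0.0
tub 90 15 -145 [ -19.7   21.9  -14.4  105.1   65.4 -109.1] 0.0
tub 90 15 145 [ -19.7   21.9  -14.4  105.1   65.4 -179.1] 0.0
tub 90 25 0 [-17.2  16.2 -12.8  93.5  59.9  53.7] 0.0
tub 90 25 -145 [-17.2  16.2 -12.8  93.5  59.9 -91.3] 0.0
tub 90 25 145 [ -17.2   16.2  -12.8   93.5   59.9 -161.3] 0.0
tub 101 15 0 [-16.7  30.8  -1.9 117.4  58.8  26.3] 0.0
tub 101 15 -145 [ -16.7   30.8   -1.9  117.4   58.8 -118.7] 0.0
tub 101 15 145 [-16.7  30.8  -1.9 117.4  58.8 171.3] 0.0
tub 101 25 0 [-14.7  25.1  -1.1 106.7  54.8  41.3] 0.0
tub 101 25 -145 [ -14.7   25.1   -1.1  106.7   54.8 -103.7] 0.0
tub 101 25 145 [ -14.7   25.1   -1.1  106.7   54.8 -173.7] 0.0
```

The tangential approach is feasible. At the jar's current spot, though, a turquoise jar would be within millimetres of the gripper. I'll re-take the jar from above and shift it about 4 cm toward the robot first.

Call:
{"fn": "play_rows", "kwargs": {
  "targets": [
    {"grip":0,"linear":[-1,-0.2,0],"delta_rot":[-0.025,0.13,0]},
    {"grip":0,"linear":[-3,-0.6,0],"delta_rot":[-0.051,0.26,0]},
    {"grip":0,"linear":[-5,-1,0],"delta_rot":[-0.0767,0.391,0]},
    {"grip":0,"linear":[-7,-1.4,0],"delta_rot":[-0.1022,0.521,0]},
    {"grip":0,"linear":[-9.7,-1.9,-1],"delta_rot":[-0.1278,0.651,0]},
    {"grip":0,"linear":[-9.7,-1.9,-2.6],"delta_rot":[-0.1533,0.781,0]},
    {"grip":0,"linear":[-9.7,-1.9,-2.6],"delta_rot":[-0.178,0.906,0]},
    {"grip":0,"linear":[-9.7,-1.9,-2.6],"delta_rot":[-0.178,0.906,0]}
  ]
}}

```text
time: 10.85
ee_pos: [0.4603, 0.0899, 0.1948]
tcp_rot: [-180.0, 1.0, 11.1]
wrist_force: [-1.4, 0.0, -1.5]
opening: 0.0855
grasp_force: 0.0
```

Call:
{"fn": "play_rows", "kwargs": {
  "targets": [
    {"grip":0,"linear":[0,0,-1],"delta_rot":[0,0,0.145]},
    {"grip":0,"linear":[0,0,-2],"delta_rot":[0,0,0.29]},
    {"grip":0,"linear":[0,0,-3],"delta_rot":[0,0,0.435]},
    {"grip":0,"linear":[0,0,-4],"delta_rot":[0,0,0.58]},
    {"grip":0,"linear":[0,0,-5],"delta_rot":[0,0,0.725]},
    {"grip":0,"linear":[0,0,-6],"delta_rot":[0,0,0.87]},
    {"grip":0,"linear":[0,0,-7],"delta_rot":[0,0,1.015]},
    {"grip":0,"linear":[0,0,-8],"delta_rot":[0,0,1.16]},
    {"grip":0,"linear":[0,0,-8],"delta_rot":[0,0,1.305]},
    {"grip":0,"linear":[0,0,-8],"delta_rot":[0,0,1.45]}
  ]
}}

```text
time: 11.85
ee_pos: [0.4586, 0.0896, 0.1204]
tcp_rot: [179.9, 0.2, 94.5]
wrist_force: [0.3, 0.5, 0.4]
opening: 0.0855
grasp_force: 0.0
```

Call:
{"fn": "play_rows", "kwargs": {
  "targets": [
    {"grip":0,"linear":[0,0,0],"delta_rot":[0,0,0.119]},
    {"grip":0,"linear":[0,0,0],"delta_rot":[0,0,0.119]}
  ]
}}

```text
time: 12.05
ee_pos: [0.4589, 0.0897, 0.1206]
tcp_rot: [179.8, 0.3, 101.1]
wrist_force: [0.2, -0.1, -0.2]
opening: 0.0855
grasp_force: 0.0
```

Call:
{"fn": "play_rows", "kwargs": {
  "targets": [
    {"grip":0,"linear":[0.1,0.1,-3],"delta_rot":[0,0,0]},
    {"grip":0,"linear":[0.1,0.1,-6],"delta_rot":[0,0,0]},
    {"grip":0,"linear":[0.1,0.1,-8.5],"delta_rot":[0,0,0]},
    {"grip":0,"linear":[0.1,0.1,-9.8],"delta_rot":[0,0,0]},
    {"grip":255,"linear":[0.1,0.1,-9.8],"delta_rot":[0,0,0]},
    {"grip":255,"linear":[0.1,0.1,-9.8],"delta_rot":[0,0,0]},
    {"grip":255,"linear":[0.1,0.1,-9.8],"delta_rot":[0,0,0]},
    {"grip":255,"linear":[0.1,0.1,-9.8],"delta_rot":[0,0,0]},
    {"grip":255,"linear":[0.1,0.1,-9.8],"delta_rot":[0,0,0]},
    {"grip":255,"linear":[0.1,0.1,-9.8],"delta_rot":[0,0,0]}
  ]
}}

```text
time: 13.05
ee_pos: [0.4604, 0.0908, 0.023]
tcp_rot: [179.9, 0.3, 101.0]
wrist_force: [-2.9, -0.4, 6.9]
opening: 0.0484
grasp_force: 52.0
```

Call:
{"fn": "play_rows", "kwargs": {
  "targets": [
    {"grip":255,"linear":[0,0,0.5],"delta_rot":[0,0,0]},
    {"grip":255,"linear":[0,0,1.2],"delta_rot":[0,0,0]},
    {"grip":255,"linear":[-1,-0.2,1.2],"delta_rot":[0,0,0]},
    {"grip":255,"linear":[-2,-0.4,1.2],"delta_rot":[0,0,0]},
    {"grip":255,"linear":[-3,-0.6,1.2],"delta_rot":[0,0,0]},
    {"grip":255,"linear":[-3.9,-0.8,1.2],"delta_rot":[0,0,0]},
    {"grip":255,"linear":[-3.9,-0.8,1],"delta_rot":[0,0,0]},
    {"grip":255,"linear":[-3.9,-0.8,0.5],"delta_rot":[0,0,0]},
    {"grip":255,"linear":[-3.9,-0.8,0.1],"delta_rot":[0,0,0]},
    {"grip":255,"linear":[-3.9,-0.8,0],"delta_rot":[0,0,0]}
  ]
}}

```text
time: 14.05
ee_pos: [0.4209, 0.0827, 0.0229]
tcp_rot: [179.9, 0.3, 101.0]
wrist_force: [-13.7, -1.8, 30.7]
opening: 0.0488
grasp_force: 56.1
```

Call:
{"fn": "play_rows", "kwargs": {
  "targets": [
    {"grip":0,"linear":[0,0,0],"delta_rot":[0,0,0]},
    {"grip":0,"linear":[0,0,0],"delta_rot":[0,0,0]},
    {"grip":0,"linear":[0,0,0],"delta_rot":[0,0,0]},
    {"grip":0,"linear":[0,0,0],"delta_rot":[0,0,0]},
    {"grip":0,"linear":[0,0,2],"delta_rot":[0,0,0]},
    {"grip":0,"linear":[0,0,5],"delta_rot":[0,0,0]},
    {"grip":0,"linear":[0,0,9],"delta_rot":[0,0,0]},
    {"grip":0,"linear":[0,0,12],"delta_rot":[0,0,0]},
    {"grip":0,"linear":[0,0,14],"delta_rot":[0,0,0]}
  ]
}}

```text
time: 14.95
ee_pos: [0.4212, 0.0828, 0.1632]
tcp_rot: [179.9, 0.3, 101.0]
wrist_force: [-0.4, -0.1, -0.8]
opening: 0.0852
grasp_force: 0.0
```

```bash
python3 - <<'E'
from h import *; from f import *
o=bot.get_obs(); print(o["time"],o["ee_pos"],o["tcp_rot"],o["q"].round(1))
J=np.array([o["ee_pos"][0],o["ee_pos"][1],.038]); T=np.array([.564,.228,.16])
for pitch in (35,):
  r=pose(101.1,pitch); d=r.apply([0,0,1]); print(d)
  for b in (0,-.06,-.12): print(J+(.019+b)*d,*IK(J+(.019+b)*d,r,SEED))
for az in (101,90): 
  for pi in (15,35):
   for ro in(0,-145): 
    r=pose(az,pi,ro); print(az,pi,ro,*IK(T+.019*r.apply([0,0,1]),r,SEED))
p=bot.camera("top")
d=bot.trace(p,"tub")
for k in d[:1]:
  c=cloud(p,k["pixels"]); t=c[c[:,2]>.085]; print(k["conf"],cv2.minEnclosingCircle((t[:,:2]*1000).astype(np.float32)))
E
```

```text
14.95 [0.42122539 0.08275629 0.16319884] [179.87477734   0.2575943  100.99932938] [ 11.3 -12.3 -10.5  91.6  -0.3  90.3]
[-0.15770476  0.80382789 -0.57357644]
[0.418229   0.09802902 0.02710205] [-29.2  16.4 -19.4  97.   38.7  34.1] 0.0
[0.42769129 0.04979935 0.06151663] [-32.8  18.1 -12.9 103.7  36.2  30.8] 0.0
[0.43715357 0.00156967 0.09593122] [-36.   20.5  -5.6 110.2  33.9  28. ] 0.0
101 15 0 [-16.7  30.8  -1.9 117.4  58.8  26.3] 0.0
101 15 -145 [ -16.7   30.8   -1.9  117.4   58.8 -118.7] 0.0
101 35 0 [-11.6  20.2   0.1  98.7  49.2  54.1] 0.0
101 35 -145 [-11.6  20.2   0.1  98.7  49.2 -90.9] 0.0
90 15 0 [-19.7  21.9 -14.4 105.1  65.4  35.9] 0.0
90 15 -145 [ -19.7   21.9  -14.4  105.1   65.4 -109.1] 0.0
90 35 0 [-13.6  11.6 -10.4  86.5  52.8  67.2] 0.0
90 35 -145 [-13.6  11.6 -10.4  86.5  52.8 -77.8] 0.0
0.59 ((559.9490356445312, 232.57427978515625), 70.77733612060547)
```

Call:
{"fn": "play_rows", "kwargs": {
  "targets": [
    {"grip":0,"linear":[0.3,-1.5,0],"delta_rot":[0.134,0.026,0]},
    {"grip":0,"linear":[0.6,-3,0],"delta_rot":[0.268,0.052,0]},
    {"grip":0,"linear":[0.9,-4.5,0],"delta_rot":[0.402,0.079,0]},
    {"grip":0,"linear":[1.2,-6,-1],"delta_rot":[0.536,0.105,0]},
    {"grip":0,"linear":[1.6,-7.5,-2],"delta_rot":[0.67,0.131,0]},
    {"grip":0,"linear":[1.6,-8.1,-3],"delta_rot":[0.804,0.158,0]},
    {"grip":0,"linear":[1.6,-8.1,-5],"delta_rot":[0.942,0.185,0]},
    {"grip":0,"linear":[1.6,-8.1,-6.7],"delta_rot":[0.942,0.185,0]},
    {"grip":0,"linear":[1.6,-8.1,-6.7],"delta_rot":[0.942,0.185,0]}
  ]
}}

```text
time: 15.95
ee_pos: [0.4351, 0.0017, 0.0896]
tcp_rot: [-179.1, -55.0, 100.2]
wrist_force: [0.1, -0.0, 0.9]
opening: 0.0859
grasp_force: 0.0
```

```bash
python3 - <<'E'
from h import *; from f import *
o=bot.get_obs(); print(o["time"],o["ee_pos"],o["tcp_rot"],o["q"].round(1))
r=R.from_euler('xyz',o["tcp_rot"],degrees=True); print(r.as_matrix().round(3), FK(o["q"])[0])
p=bot.camera("wrist"); save(p,"w5")
for d in bot.trace(p,"jar"):
    c=cloud(p,d["pixels"]); t=c[(c[:,2]>.06)&(c[:,2]<.075)]
    if len(t)>20: print(round(d["conf"],2),np.round(d["box"]),len(t),cv2.minAreaRect((t[:,:2]*1000).astype(np.float32)))
E
```

```text
15.95 [0.43510422 0.00166415 0.08959582] [-179.11189998  -55.04646872  100.24243181] [-27.4  21.3  -2.2 108.3  39.8  36.2]
[[-0.102  0.982 -0.161]
 [ 0.564  0.19   0.804]
 [ 0.82  -0.009 -0.573]] [0.49856917 0.07621519 0.11609658]
0.98 [285. 143. 349. 237.] 1120 ((418.7910461425781, 80.8853759765625), (51.009307861328125, 51.528221130371094), 11.16518497467041)
0.83 [437. 187. 538. 289.] 1596 ((552.2254638671875, 41.42987060546875), (52.06571960449219, 50.91873550415039), 56.39120864868164)
0.83 [538. 196. 639. 296.] 1107 ((657.9832763671875, 59.476112365722656), (50.56681442260742, 52.817718505859375), 11.620711326599121)
```

View pics/w5.png

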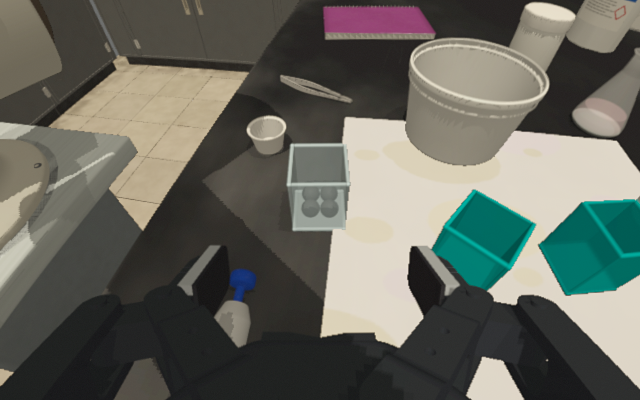

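The wrist view shows the jar centred between the fingers at px (318,187) with a clear approach. The tub is at px (477,100). Going in for the side grasp.

Call:
{"fn": "play_rows", "kwargs": {
  "targets": [
    {"grip":0,"linear":[-0.3,1.5,-0.5],"delta_rot":[0,0,0.015]},
    {"grip":0,"linear":[-0.6,3.2,-1.7],"delta_rot":[0,0,0.015]},
    {"grip":0,"linear":[-0.9,5,-3],"delta_rot":[0,0,0.015]},
    {"grip":0,"linear":[-1.2,6.7,-4.2],"delta_rot":[0,0,0.015]},
    {"grip":0,"linear":[-1.5,8.2,-5.2],"delta_rot":[0,0,0.015]},
    {"grip":0,"linear":[-1.8,9.2,-5.9],"delta_rot":[0,0,0.015]},
    {"grip":0,"linear":[-1.8,9.5,-6.2],"delta_rot":[0,0,0.015]},
    {"grip":0,"linear":[-1.8,9.5,-6.2],"delta_rot":[0,0,0.015]}
  ]
}}

```text
time: 16.85
ee_pos: [0.4186, 0.0971, 0.0326]
tcp_rot: [-180.0, -54.7, 102.0]
wrist_force: [-0.5, 0.1, 0.4]
opening: 0.0852
grasp_force: 0.0
```

Call:
{"fn": "play_rows", "kwargs": {
  "targets": [
    {"grip":255,"linear":[0,0,0],"delta_rot":[0,0,0]},
    {"grip":255,"linear":[0,0,0],"delta_rot":[0,0,0]},
    {"grip":255,"linear":[0,0,0],"delta_rot":[0,0,0]},
    {"grip":255,"linear":[0,0,0],"delta_rot":[0,0,0]},
    {"grip":255,"linear":[0,0,0],"delta_rot":[0,0,0]},
    {"grip":255,"linear":[0,0,0],"delta_rot":[0,0,0]},
    {"grip":255,"linear":[0,0,0],"delta_rot":[0,0,0]},
    {"grip":255,"linear":[0,0,0],"delta_rot":[0,0,0]}
  ],
  "force": 75
}}

```text
time: 17.65
ee_pos: [0.4191, 0.096, 0.0325]
tcp_rot: [-179.9, -54.7, 101.8]
wrist_force: [-2.1, -4.9, 5.7]
opening: 0.0482
grasp_force: 77.7
```

```bash
python3 - <<'E'
from h import *; import f; from f import *
o=bot.get_obs(); q=o["q"]; print(o["ee_pos"],o["tcp_rot"],q.round(1),o["grasp_force"])
for OFF in np.arange(-.1,.25,.02):
    f.OFF=OFF; a,b=FK(q); print(round(OFF,2),(a-o["ee_pos"]).round(3), b.as_euler('xyz',degrees=True).round(1) if abs(OFF)<.01 else '')
E
```

```text
[0.41909036 0.09604611 0.03251024] [-179.88598839  -54.73419955  101.7530106 ] [-18.2  15.9 -14.6  94.9  44.9  45. ] 77.74014830589294
-0.1 [0.094 0.154 0.06 ] 
-0.08 [0.087 0.142 0.055] 
-0.06 [0.079 0.129 0.05 ] 
-0.04 [0.071 0.117 0.045] 
-0.02 [0.064 0.105 0.041] 
0.0 [0.056 0.092 0.036] [-179.9  -54.7  101.8]
0.02 [0.049 0.08  0.031] 
0.04 [0.041 0.068 0.026] 
0.06 [0.033 0.055 0.022] 
0.08 [0.026 0.043 0.017] 
0.1 [0.018 0.031 0.012] 
0.12 [0.01  0.018 0.007] 
0.14 [0.003 0.006 0.003] 
0.16 [-0.005 -0.007 -0.002] 
0.18 [-0.012 -0.019 -0.007] 
0.2 [-0.02  -0.031 -0.012] 
0.22 [-0.028 -0.044 -0.017] 
0.24 [-0.035 -0.056 -0.021]
```

```bash
python3 - <<'E'
import f; from f import *
f.OFF=.151
P0,R0=np.array([.4191,.096,.0325]),R.from_euler('xyz',[-179.886,-54.734,101.753],degrees=True)
print(IK(P0,R0,SEED))
ul=R0.inv().apply([0,0,1])
S=[[-18,16,-14,95,45,45],[-15,20,-5,100,55,-80],[-15,25,-5,110,55,-110],[-15,5,-25,70,60,-60]]
for az in(101.75,90,80):
  for pi in(5,12,20):
    for ro in(0,-150):
      r=pose(az,pi,ro); u=r.apply(ul); M=np.array([.562,.23,.13]) if ro else np.array([.562,.23,.2])
      t=M-.023*u+.019*r.apply([0,0,1]); q,e=IK(t,r,S); dr=(r*R0.inv()).as_rotvec()
      print(az,pi,ro,'TCP',t.round(3),'u',u.round(2),q,e)
E
```

```text
(array([-18.1,  16. , -14.5,  94.8,  45. ,  45.1]), 0.0)
101.75 5 0 TCP [0.556 0.26  0.178] u [ 0.1  -0.49  0.86] [ -4.1  41.4  13.5 130.   73.6  21.2] 0.0226
101.75 5 -150 TCP [0.564 0.265 0.143] u [-0.27 -0.71 -0.65] [  -3.7   45.9   15.2  130.    73.9 -131.4] 0.0056
101.75 12 0 TCP [0.556 0.257 0.175] u [ 0.08 -0.39  0.92] [ -3.9  35.6  12.3 118.5  70.4  36.5] 0.0
101.75 12 -150 TCP [0.564 0.266 0.139] u [-0.25 -0.78 -0.57] [  -3.    37.8   11.8  114.3   71.  -111.8] 0.0
101.75 20 0 TCP [0.557 0.253 0.171] u [ 0.05 -0.26  0.96] [ -3.2  28.4   9.7 106.6  65.2  52.1] 0.0
101.75 20 -150 TCP [0.564 0.267 0.134] u [-0.24 -0.85 -0.47] [ -1.9  29.8   7.8 101.   65.9 -95.4] 0.0
90 5 0 TCP [0.562 0.261 0.178] u [-0.   -0.5   0.86] [ -5.2  28.7  -0.2 107.1  82.   43.7] 0.0142
90 5 -150 TCP [0.571 0.264 0.143] u [-0.41 -0.64 -0.65] [  -4.8   31.1   -0.3  102.4   82.  -104. ] 0.0191
90 12 0 TCP [0.562 0.258 0.175] u [-0.   -0.39  0.92] [-4.9 18.3 -6.3 87.3 77.  67.6] 0.0
90 12 -150 TCP [0.571 0.265 0.139] u [-0.41 -0.71 -0.57] [ -4.1  20.   -8.   80.6  77.3 -79. ] 0.0
90 20 0 TCP [0.562 0.254 0.171] u [-0.   -0.26  0.96] [-4.1 12.7 -7.8 80.5 69.6 78.3] 0.0
90 20 -150 TCP [0.571 0.266 0.134] u [-0.41 -0.78 -0.47] [ -2.8  14.2 -10.2  73.3  69.8 -68.1] 0.0
80 5 0 TCP [0.567 0.26  0.178] u [-0.09 -0.5   0.86] [ -5.   -5.8 -40.4  10.7  82.  134.9] 0.0173
80 5 -150 TCP [0.577 0.261 0.143] u [-0.51 -0.56 -0.65] [ -4.8  -1.2 -41.1   4.2  82.  -13.9] 0.0145
80 12 0 TCP [0.567 0.257 0.175] u [-0.07 -0.39  0.92] [ -4.9  -2.9 -30.1  40.1  77.  113.2] 0.0
80 12 -150 TCP [0.577 0.263 0.139] u [-0.52 -0.63 -0.57] [ -4.2   0.1 -31.9  32.6  76.7 -33.9] 0.0
80 20 0 TCP [0.566 0.254 0.171] u [-0.05 -0.26  0.96] [ -4.   -2.8 -24.7  52.   69.2 107.1] 0.0
80 20 -150 TCP [0.577 0.264 0.134] u [-0.54 -0.7  -0.47] [ -2.8  -0.4 -27.   44.3  68.8 -39.7] 0.0
```

Gripped at 78 N. Next: lift, carry over the tub and level the tool.

Call:
{"fn": "play_rows", "kwargs": {
  "targets": [
    {"grip":255,"linear":[0,0,0.5],"delta_rot":[0,0,0]},
    {"grip":255,"linear":[0,0,2],"delta_rot":[0,0,0]},
    {"grip":255,"linear":[0,0,4],"delta_rot":[0,0,0]},
    {"grip":255,"linear":[0,0,6.5],"delta_rot":[0,0,0]},
    {"grip":255,"linear":[0,0,9],"delta_rot":[0,0,0]},
    {"grip":255,"linear":[0,0,11.5],"delta_rot":[0,0,0]},
    {"grip":255,"linear":[0,0,14],"delta_rot":[0,0,0]},
    {"grip":255,"linear":[0,0,15.8],"delta_rot":[0,0,0]},
    {"grip":255,"linear":[1,1,15.8],"delta_rot":[0,0,0]},
    {"grip":255,"linear":[2.5,2.7,15.8],"delta_rot":[0,0,0]}
  ]
}}

```text
time: 18.65
ee_pos: [0.4445, 0.1237, 0.1904]
tcp_rot: [-179.9, -54.7, 101.8]
wrist_force: [-0.1, -1.1, -2.6]
opening: 0.0475
grasp_force: 77.4
```

Call:
{"fn": "play_rows", "kwargs": {
  "targets": [
    {"grip":255,"linear":[1.8,2,0],"delta_rot":[0.05,0.01,0]},
    {"grip":255,"linear":[3.6,4,0],"delta_rot":[0.1,0.021,0]},
    {"grip":255,"linear":[5.4,6,0],"delta_rot":[0.15,0.031,0]},
    {"grip":255,"linear":[7.2,8,0],"delta_rot":[0.2,0.042,0]},
    {"grip":255,"linear":[9,10,0],"delta_rot":[0.25,0.052,0]},
    {"grip":255,"linear":[10.8,11.8,0],"delta_rot":[0.3,0.062,0]},
    {"grip":255,"linear":[12.4,13.5,0],"delta_rot":[0.35,0.073,0]},
    {"grip":255,"linear":[13.4,14.6,0],"delta_rot":[0.393,0.082,0]},
    {"grip":255,"linear":[13.4,14.6,0],"delta_rot":[0.393,0.082,0]},
    {"grip":255,"linear":[13.4,14.6,0],"delta_rot":[0.393,0.082,0]}
  ]
}}

```text
time: 19.65
ee_pos: [0.5773, 0.27, 0.1889]
tcp_rot: [-179.3, -77.7, 101.3]
wrist_force: [-0.2, 0.4, -1.1]
opening: 0.0478
grasp_force: 77.6
```

```bash
python3 - <<'E'
from h import *; from f import *
o=bot.get_obs(); print(o["time"],o["ee_pos"],o["tcp_rot"],o["q"].round(1)); print(R.from_euler('xyz',o["tcp_rot"],degrees=True).as_matrix().round(3))
p=bot.camera("top"); q=bot.camera("side")
cv2.imwrite("pics/c6.png",np.hstack([cv2.resize(p["color"][120:280,180:420,::-1],(400,267)),cv2.resize(q["color"][60:260,180:480,::-1],(400,267))]))
E
```

```text
19.65 [0.57730612 0.27000119 0.1888796 ] [-179.27207321  -77.70879613  101.28123077] [ -2.7  37.   16.7 119.2  70.9  39.1]
[[-0.042  0.978 -0.204]
 [ 0.209  0.208  0.956]
 [ 0.977 -0.003 -0.213]]
```

View pics/c6.png

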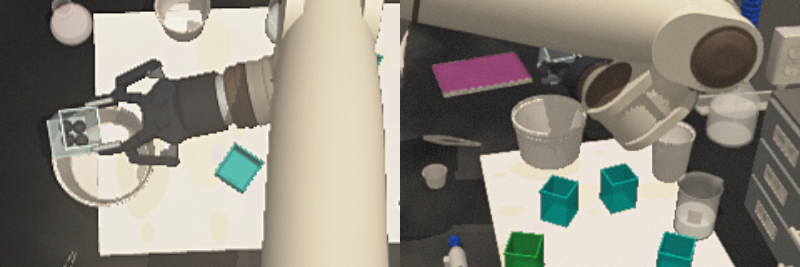

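The jar is over the tub with the balls inside (left pane px (75,130), tub at (103,155), parallax included). Rolling to pour.

Call:
{"fn": "play_rows", "kwargs": {
  "targets": [
    {"grip":255,"linear":[0,0,0],"delta_rot":[0.026,-0.124,0.028]},
    {"grip":255,"linear":[0,0,0],"delta_rot":[0.053,-0.249,0.055]},
    {"grip":255,"linear":[0,0,0],"delta_rot":[0.08,-0.373,0.083]},
    {"grip":255,"linear":[0,0,0],"delta_rot":[0.106,-0.497,0.111]},
    {"grip":255,"linear":[0,0,0],"delta_rot":[0.133,-0.621,0.138]},
    {"grip":255,"linear":[0,0,0],"delta_rot":[0.159,-0.746,0.166]},
    {"grip":255,"linear":[0,0,-1],"delta_rot":[0.186,-0.87,0.194]},
    {"grip":255,"linear":[0,0,-2],"delta_rot":[0.212,-0.994,0.222]},
    {"grip":255,"linear":[0,0,-3],"delta_rot":[0.239,-1.119,0.249]},
    {"grip":255,"linear":[0,0,-4],"delta_rot":[0.265,-1.243,0.277]}
  ]
}}

```text
time: 20.75
ee_pos: [0.5776, 0.269, 0.1508]
tcp_rot: [102.7, -14.8, -171.3]
wrist_force: [-0.6, -0.1, -2.6]
opening: 0.048
grasp_force: 77.6
```

Call:
{"fn": "play_rows", "kwargs": {
  "targets": [
    {"grip":255,"linear":[0,0,-0.4],"delta_rot":[0.024,-0.115,0.026]},
    {"grip":255,"linear":[0,0,-0.4],"delta_rot":[0.049,-0.229,0.051]},
    {"grip":255,"linear":[0,0,-0.4],"delta_rot":[0.073,-0.344,0.077]},
    {"grip":255,"linear":[0,0,-0.4],"delta_rot":[0.098,-0.459,0.102]},
    {"grip":255,"linear":[0,0,-0.4],"delta_rot":[0.122,-0.574,0.128]},
    {"grip":255,"linear":[0,0,-0.4],"delta_rot":[0.147,-0.688,0.153]},
    {"grip":255,"linear":[0,0,-0.4],"delta_rot":[0.171,-0.803,0.179]},
    {"grip":255,"linear":[0,0,-0.4],"delta_rot":[0.196,-0.918,0.204]},
    {"grip":255,"linear":[0,0,-0.4],"delta_rot":[0.22,-1.033,0.23]},
    {"grip":255,"linear":[0,0,-0.4],"delta_rot":[0.245,-1.147,0.256]}
  ]
}}

```text
time: 21.75
ee_pos: [0.5777, 0.2691, 0.1474]
tcp_rot: [110.2, 51.9, -151.7]
wrist_force: [0.1, -0.2, -0.0]
opening: 0.0484
grasp_force: 77.9
```

Call:
{"fn": "play_rows", "kwargs": {
  "targets": [
    {"grip":255,"linear":[0,0,0],"delta_rot":[0.024,-0.115,0.026]},
    {"grip":255,"linear":[0,0,0],"delta_rot":[0.037,-0.172,0.038]},
    {"grip":255,"linear":[0,0,0],"delta_rot":[0.037,-0.172,0.038]},
    {"grip":255,"linear":[0,0,0],"delta_rot":[0.037,-0.172,0.038]},
    {"grip":255,"linear":[0,0,0],"delta_rot":[0.037,-0.172,0.038]},
    {"grip":255,"linear":[0,0,0],"delta_rot":[0.037,-0.172,0.038]},
    {"grip":255,"linear":[0,0,0],"delta_rot":[0.037,-0.172,0.038]},
    {"grip":255,"linear":[0,0,0],"delta_rot":[0.037,-0.172,0.038]}
  ]
}}

```text
time: 22.55
ee_pos: [0.5776, 0.2696, 0.1459]
tcp_rot: [116.0, 61.0, -144.7]
wrist_force: [0.6, -0.3, -0.9]
opening: 0.0478
grasp_force: 78.0
```

```bash
python3 - <<'E'
from h import *; from f import *
o=bot.get_obs(); print(o["time"],o["ee_pos"],o["tcp_rot"],o["q"].round(1),o["grasp_force"])
p=bot.camera("top"); q=bot.camera("side")
for n,c in(("t",p),("s",q)):
  for d in bot.pinpoint(c,"ball1_center"): print(n,d["conf"],np.round(d["pixel"]),onplane(c,d["pixel"],.011).round(3))
cv2.imwrite("pics/c7.png",np.hstack([cv2.resize(p["color"][120:280,180:420,::-1],(400,267)),cv2.resize(q["color"][60:260,180:480,::-1],(400,267))]))
E
```

```text
22.55 [0.5776398  0.269611   0.14591499] [ 116.00301397   61.00481786 -144.74413128] [  -2.8   39.2   15.   115.6   70.8 -114.9] 78.01076889038086
```

View pics/c7.png

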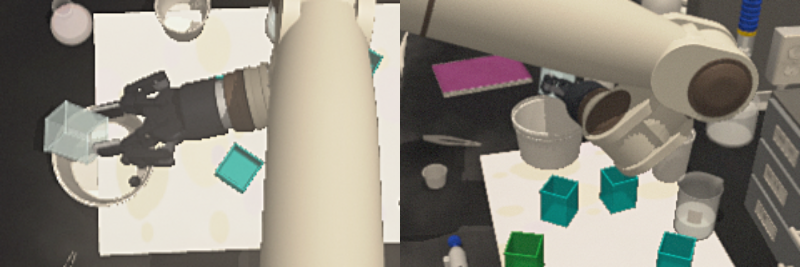

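The jar looks empty, and a ball shows inside the tub at left pane px (135,181). Rolling back upright.

Call:
{"fn": "play_rows", "kwargs": {
  "targets": [
    {"grip":255,"linear":[0,0,1],"delta_rot":[-0.028,0.134,-0.03]},
    {"grip":255,"linear":[0,0,2],"delta_rot":[-0.057,0.268,-0.06]},
    {"grip":255,"linear":[0,0,3],"delta_rot":[-0.086,0.402,-0.089]},
    {"grip":255,"linear":[0,0,4],"delta_rot":[-0.114,0.535,-0.119]},
    {"grip":255,"linear":[0,0,4.4],"delta_rot":[-0.143,0.669,-0.149]},
    {"grip":255,"linear":[0,0,4.4],"delta_rot":[-0.171,0.803,-0.179]},
    {"grip":255,"linear":[0,0,4.4],"delta_rot":[-0.2,0.937,-0.209]},
    {"grip":255,"linear":[0,0,4.4],"delta_rot":[-0.228,1.071,-0.239]},
    {"grip":255,"linear":[0,0,4.4],"delta_rot":[-0.257,1.205,-0.268]},
    {"grip":255,"linear":[0,0,4.4],"delta_rot":[-0.286,1.338,-0.298]}
  ]
}}

```text
time: 23.75
ee_pos: [0.5776, 0.2696, 0.1899]
tcp_rot: [102.7, -16.6, -171.6]
wrist_force: [0.1, 0.0, -1.2]
opening: 0.0481
grasp_force: 78.0
```

Call:
{"fn": "play_rows", "kwargs": {
  "targets": [
    {"grip":255,"linear":[0,0,0],"delta_rot":[-0.028,0.134,-0.03]},
    {"grip":255,"linear":[0,0,0],"delta_rot":[-0.057,0.268,-0.06]},
    {"grip":255,"linear":[0,0,0],"delta_rot":[-0.086,0.402,-0.089]},
    {"grip":255,"linear":[0,0,0],"delta_rot":[-0.114,0.535,-0.119]},
    {"grip":255,"linear":[0,0,0],"delta_rot":[-0.143,0.669,-0.149]},
    {"grip":255,"linear":[0,0,0],"delta_rot":[-0.171,0.803,-0.179]},
    {"grip":255,"linear":[0,0,0],"delta_rot":[-0.2,0.937,-0.209]},
    {"grip":255,"linear":[0,0,0],"delta_rot":[-0.228,1.071,-0.239]},
    {"grip":255,"linear":[0,0,0],"delta_rot":[-0.241,1.13,-0.252]},
    {"grip":255,"linear":[0,0,0],"delta_rot":[-0.241,1.13,-0.252]}
  ]
}}

```text
time: 24.75
ee_pos: [0.5776, 0.2696, 0.1899]
tcp_rot: [156.0, -76.6, 126.6]
wrist_force: [0.3, -0.1, -1.2]
opening: 0.0479
grasp_force: 78.0
```

```bash
python3 - <<'E'
from h import *; from f import *
o=bot.get_obs(); print(o["time"],o["ee_pos"],o["tcp_rot"],o["q"].round(1))
R0=R.from_euler('xyz',[-179.886,-54.734,101.753],degrees=True); r=R.from_euler('xyz',o["tcp_rot"],degrees=True)
print((R0*r.inv()).as_rotvec().round(3), (np.array([.4191,.096,.0325])-o["ee_pos"]).round(4))
p=bot.camera("top")
for d in bot.pinpoint(p,"ball1_center"): print(d["conf"],np.round(d["pixel"]),onplane(p,d["pixel"],.011).round(3))
E
```

```text
24.75 [0.57762894 0.26964474 0.18993511] [155.98378907 -76.57430621 126.56403215] [ -2.8  37.   16.7 119.3  70.9  33.3]
[-0.412  0.006 -0.041] [-0.1585 -0.1736 -0.1574]
0.6 [256. 215.] [0.563 0.206 0.011]
```

Call:
{"fn": "play_rows", "kwargs": {
  "targets": [
    {"grip":255,"linear":[-2,-2.2,0],"delta_rot":[-0.05,0.001,-0.005]},
    {"grip":255,"linear":[-4,-4.4,0],"delta_rot":[-0.1,0.002,-0.01]},
    {"grip":255,"linear":[-6,-6.6,0],"delta_rot":[-0.15,0.003,-0.015]},
    {"grip":255,"linear":[-8,-8.8,0],"delta_rot":[-0.2,0.004,-0.02]},
    {"grip":255,"linear":[-10,-11,0],"delta_rot":[-0.25,0.004,-0.025]},
    {"grip":255,"linear":[-12,-13.2,0],"delta_rot":[-0.3,0.005,-0.03]},
    {"grip":255,"linear":[-14,-15.4,0],"delta_rot":[-0.36,0.005,-0.036]},
    {"grip":255,"linear":[-15.85,-17.36,-2],"delta_rot":[-0.412,0.006,-0.041]},
    {"grip":255,"linear":[-15.85,-17.36,-5],"delta_rot":[-0.412,0.006,-0.041]},
    {"grip":255,"linear":[-15.85,-17.36,-8],"delta_rot":[-0.412,0.006,-0.041]}
  ]
}}

```text
time: 25.85
ee_pos: [0.4194, 0.0955, 0.1099]
tcp_rot: [179.7, -54.6, 102.1]
wrist_force: [1.1, -0.8, -1.0]
opening: 0.048
grasp_force: 78.2
```

Call:
{"fn": "play_rows", "kwargs": {
  "targets": [
    {"grip":255,"linear":[0,0,-2],"delta_rot":[0,0,0]},
    {"grip":255,"linear":[0,0,-4],"delta_rot":[0,0,0]},
    {"grip":255,"linear":[0,0,-5.5],"delta_rot":[0,0,0]},
    {"grip":255,"linear":[0,0,-6.5],"delta_rot":[0,0,0]},
    {"grip":255,"linear":[0,0,-7],"delta_rot":[0,0,0]},
    {"grip":255,"linear":[0,0,-7],"delta_rot":[0,0,0]},
    {"grip":255,"linear":[0,0,-7],"delta_rot":[0,0,0]}
  ]
}}

```text
time: 26.55
ee_pos: [0.4194, 0.096, 0.0405]
tcp_rot: [-180.0, -54.7, 101.9]
wrist_force: [0.4, 0.5, -0.5]
opening: 0.0477
grasp_force: 78.1
```

```bash
python3 - <<'E'
from h import *; from f import *
o=bot.get_obs(); print(o["time"],o["ee_pos"],o["tcp_rot"],o["wrist_force"])
R0=R.from_euler('xyz',[-179.886,-54.734,101.753],degrees=True); r=R.from_euler('xyz',o["tcp_rot"],degrees=True)
print((R0*r.inv()).as_rotvec().round(3), (np.array([.4191,.096,.0325])-o["ee_pos"]).round(4))
p=bot.camera("top");q=bot.camera("side")
for d in bot.pinpoint(p,"ball1_center"): print(d["conf"],np.round(d["pixel"]),onplane(p,d["pixel"],.011).round(3))
cv2.imwrite("pics/c8.png",np.hstack([cv2.resize(p["color"][170:260,195:330,::-1],(400,267),interpolation=2),cv2.resize(q["color"][100:260,180:420,::-1],(400,267))]))
E
```

```text
26.55 [0.41943646 0.09597351 0.04052297] [-179.98872188  -54.69700758  101.85375429] [ 0.44959148  0.53246172 -0.48998076]
[ 0.     0.001 -0.   ] [-0.0003  0.     -0.008 ]
0.42 [253. 214.] [0.565 0.214 0.011]
```

View pics/c8.png

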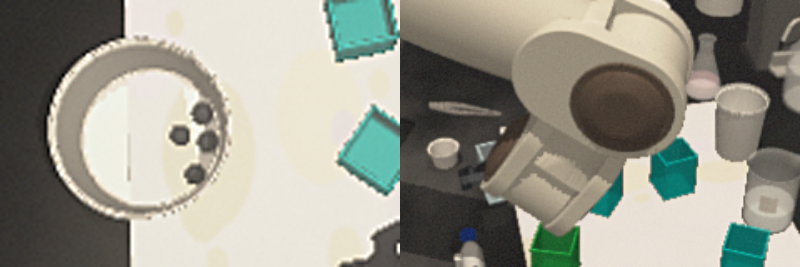

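All four balls are in the tub (left pane px (200,140)). I'll lower the last 8 mm, release and back off along the tool axis.

Call:
{"fn": "play_rows", "kwargs": {
  "targets": [
    {"grip":255,"linear":[0,0,-0.3],"delta_rot":[0,0,0]},
    {"grip":255,"linear":[0,0,-0.5],"delta_rot":[0,0,0]},
    {"grip":255,"linear":[0,0,-0.7],"delta_rot":[0,0,0]},
    {"grip":255,"linear":[0,0,-0.8],"delta_rot":[0,0,0]},
    {"grip":255,"linear":[0,0,-0.8],"delta_rot":[0,0,0]}
  ]
}}

```text
time: 27.2
ee_pos: [0.4191, 0.096, 0.0325]
tcp_rot: [-179.9, -54.7, 101.7]
wrist_force: [-1.6, -2.8, 5.2]
opening: 0.0478
grasp_force: 78.6
```

Call:
{"fn": "play_rows", "kwargs": {
  "targets": [
    {"grip":0,"linear":[0,0,0],"delta_rot":[0,0,0]},
    {"grip":0,"linear":[0,0,0],"delta_rot":[0,0,0]},
    {"grip":0,"linear":[0,0,0],"delta_rot":[0,0,0]},
    {"grip":0,"linear":[0,0,0],"delta_rot":[0,0,0]},
    {"grip":0,"linear":[0,0,0],"delta_rot":[0,0,0]},
    {"grip":0,"linear":[0.16,-0.8,0.6],"delta_rot":[0,0,0]},
    {"grip":0,"linear":[0.5,-2.4,1.8],"delta_rot":[0,0,0]},
    {"grip":0,"linear":[1,-4.8,3.6],"delta_rot":[0,0,0]},
    {"grip":0,"linear":[1.5,-7.2,5.4],"delta_rot":[0,0,0]},
    {"grip":0,"linear":[2,-9.6,7.2],"delta_rot":[0,0,0]}
  ]
}}

```text
time: 28.2
ee_pos: [0.4392, -0.0013, 0.1051]
tcp_rot: [-179.9, -54.7, 101.8]
wrist_force: [0.9, -1.7, -0.4]
opening: 0.0855
grasp_force: 0.0
```

Call:
{"fn": "play_rows", "kwargs": {
  "targets": [
    {"grip":0,"linear":[0,0,3],"delta_rot":[0,0,0]},
    {"grip":0,"linear":[0,-2,7],"delta_rot":[0,0,0]},
    {"grip":0,"linear":[0,-4,11],"delta_rot":[0,0,0]},
    {"grip":0,"linear":[0,-4,14],"delta_rot":[0,0,0]},
    {"grip":0,"linear":[0,-4,14],"delta_rot":[0,0,0]},
    {"grip":0,"linear":[0,-4,14],"delta_rot":[0,0,0]}
  ]
}}

```text
time: 28.8
ee_pos: [0.4393, -0.0405, 0.2442]
tcp_rot: [180.0, -54.7, 101.9]
wrist_force: [0.3, -0.4, 0.7]
opening: 0.0854
grasp_force: 0.0
```

```bash
python3 - <<'E'
from h import *
p=bot.camera("top");q=bot.camera("wrist")
for n,c in (("top",p),("wrist",q)):
  for d in bot.trace(c,"jar"):
    k=cloud(c,d["pixels"]); t=k[(k[:,2]>.06)&(k[:,2]<.075)]
    if len(t)>20: print(n,round(d["conf"],2),cv2.minAreaRect((t[:,:2]*1000).astype(np.float32)))
cv2.imwrite("pics/c9.png",np.hstack([cv2.resize(p["color"][150:310,180:420,::-1],(400,267)),cv2.resize(q["color"][:,:,::-1],(400,267))]))
E
```

```text
top 0.84 ((420.88140869140625, 83.84049987792969), (48.80137634277344, 49.7939567565918), 12.78798770904541)
top 0.72 ((551.762451171875, 44.08068084716797), (50.66678237915039, 51.22679901123047), 56.72706604003906)
top 0.71 ((658.4592895507812, 62.77298355102539), (50.75598907470703, 49.883731842041016), 14.074071884155273)
top 0.64 ((706.06005859375, -124.45661163330078), (50.93494415283203, 51.79519271850586), 61.93760299682617)
top 0.61 ((479.8306884765625, -83.47286224365234), (48.784053802490234, 49.60489273071289), 72.1007080078125)
wrist 0.85 ((659.1622924804688, 60.017234802246094), (51.61663055419922, 51.641910552978516), 13.806147575378418)
wrist 0.74 ((421.4543762207031, 81.75547790527344), (50.59072494506836, 50.84817886352539), 12.427754402160645)
wrist 0.56 ((524.9627685546875, 38.64091491699219), (25.981332778930664, 13.573450088500977), 89.34339141845703)
```

View pics/c9.png

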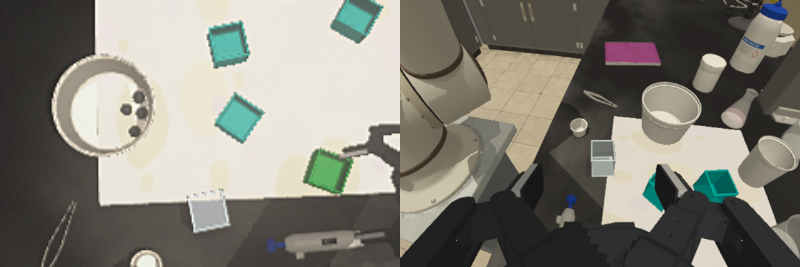

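The jar stands upright and empty at (0.42, 0.08) with all four balls in the tub, and the look-alikes are where they were. Handing in.

```bash
python3 -c "
from workcell import bot
print(bot.job_done())"
```

```text
the job is handed in; nothing more can be done
None
```

The job is handed in: all four balls are in the tub, which is still in its place, and the empty jar stands upright on the worktop clear of it, about 29 s into the 58 s allowed.

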